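# Set the guarded thermostat of the glass chiller

## Robot

A 6-joint arm with a two-finger parallel gripper is mounted at the origin on a cart in front of the work surface, level with it; the furniture and walls round the work are solid. World frame = base frame: x ahead of the robot, y to its left, z up, the work surface at z = 0. Lengths are in mm, angles in rad, forces in N, time in s.
With the tool pointing down it reaches from about 250 to 775 mm from the base axis. Payload 8.9 kg.
Tool frame: the origin (TCP) lies at the very end of the fingers, on their centre line; the grasp point (between the pads) lies r.pinch_z behind it (r.pinch_z is the distance from the TCP to the grasp point, in mm); z points along the fingers, y is the line along which they close (so a half turn about z gives the same grasp; the last joint's range is limited). The gripper opens to 85 mm and grips with 20 to 120 N. Pads are 22 mm wide; open, the fingers measure 114 mm over their backs; the gripper's body (76 mm by 85 mm) begins 54 mm behind the grasp point. The pads swing forward as they close: fully open they stand 13 mm farther back than shut.
Start: joints at [-1.335, 0.291, -0.153, 1.127, 0, 1.431], TCP at [192.197, -488.553, 231.305] pointing down, gripper open.
Joint ranges: [-2.52, 2.52], [-0.91, 1.74], [-1.3, 1.37], [-1.96, 2.02], [-1.52, 1.47], [-3.14, 3.14]. Speed limits (rad/s): [2.22, 2.22, 2.79, 3.14, 3.14, 3.14].

## Interface

Orientations are given as a unit quaternion [x, y, z, w].
In Python, from rig import r gives the robot as it stands. The module is installed in compiled form; this text tells all that it offers. Calls block until the motion is done:
- r.move_pose(position, orientation): joint-space move of the TCP to a pose.
- r.servo_line(position, attitude=None, max_speed=150): straight line of the TCP; attitude=None keeps the orientation; max_speed is the mean speed in mm/s.
- r.goto_joints(angles): joint-space move.
- r.gripper_open() and r.gripper_close(): open the fingers fully, or close them until they stop; the grip force is fixed at half the most.
- r.hold(seconds).
- r.ik(position, orientation): joint angles nearest the present ones, or None.
- r.get_obs(): the state.
- r.read_camera(name): name is "scene" or "top"; returns a dict with "img" (480x640x3 uint8, red, green, blue), "vfov" (degrees; the focal length in pixels is half the picture's height over the tangent of half this angle, whatever the lens; pixels are square), "cx", "cy" (the principal point, pixels), "view" (4x4, takes a point from world to camera coordinates). Camera axes: x right, y up, looking along -z (the intrinsics and any distortion apply to the point x, -y, -z); pixel columns grow to the right and rows downward; lengths in mm; the calibration is good to about 2 mm. A picture is of the moment at which its call begins. There is no depth.
A pose or a line that the arm cannot do raises r.MotionError and nothing moves.
- r.hand_in(): hands the job in; it is judged then, once.
The state is a dict: "time_s": time; "q": joint angles; "qd": joint speeds; "effort": joint torques, N m; "eef_pos": TCP position; "tool_rot": TCP orientation; "contact_force": force on the tool from outside, world axes, zero at the start; "wrist_torque": the same for the moment, N m; "grip_width": finger opening in mm; "gripper_force": force on a finger pad.
Only numpy, scipy, OpenCV 4.12 (cv2) and the standard library are available. Lean on these libraries where they do the work, as an engineer would, in place of code of your own. Each camera call takes 0.05 s, during which the arm holds its last target. There are 200 camera calls.

## Task

Two drink chillers stand on the worktop, one with a rocks glass on its plate, the other with a lidded jar. Reach into the guard well of the chiller that holds the glass and turn its dial clockwise until the white pointer points at the blue mark, then let go. Leave the jar's dial as it is and the glass standing where it is.

Things in the scene. Friction and masses are not known exactly. Their poses are not given: they have to be found in the camera images.
- glass_dial (a joint): Dial of the chiller holding the glass, rad: 0 at the first white rim mark, growing clockwise seen from above; marks every 0.3, the fifth (blue, larger) at 1.2; stops at 0 and 1.8, none at the blue. Starts at 0 to 0.5, stays as left, takes 0.04 N m. It sits amid a round well 92 mm wide, 50 mm deep in a fixed grey 116 mm square housing, top 56 mm above the worktop: open fingers only part way.
- glass_dial_grip (a point): Grip point on that dial's vertical axis, 45 mm above the worktop, 39 mm above the well's floor. The dial is a black bar 44 mm long (this x axis), 14 mm thick (y), top 7 mm above this point and 4 mm below the rim, on a round skirt 44 mm wide whose top is 23 mm below this point. A white pointer line lies on top, on the -x half. z up; axes turn with the dial.
- jar_dial_pointer (a point): Tip of the white pointer, on top of the bar of the other chiller's dial, 20 mm from that dial's axis, which lies towards +x of this point. That chiller and its dial are built alike; it holds the lidded jar. Not to be turned.
- rocks_glass_1: The rocks glass, clear with a cherry in it, 92 mm in diameter and 97 mm high; origin at the centre of its underside, z up. It stands loose on the round steel plate of its chiller, 29 mm above the worktop, about 155 mm from that chiller's dial axis. (Another such glass stands at the back by the bottles.)
Not all that is in view belongs to the job. Leave any yellow look-alike of the rocks_glass_1 alone.

How it is judged (in metres and radians):
At the end, for the whole second after the job is handed in: The dial of the chiller with the glass is at rest between 1.0 and 1.4 rad, i.e. its pointer is within 0.2 rad (11 degrees) of the blue mark; the jar's dial pointer is within 5 mm of where it was; the glass stands upright (within 0.2 rad) within 20 mm of where it was (value of joint glass_dial between 1 and 1.4 rad and velocity of joint glass_dial between -0.05 and 0.05 rad/s and distance of jar_dial_pointer from where it was at the start of the episode below 0.005 m and distance of rocks_glass_1 from where it was at the start of the episode below 0.02 m and angle between rocks_glass_1's own z axis and vertical below 0.2 rad); the robot touches nothing.
It fails at once if the jar's dial is turned (its pointer tip moves more than 8 mm) (distance of jar_dial_pointer from where it was at the start of the episode above 0.008 m).
It fails at once if the glass is knocked over (tilted more than 0.6 rad) (angle between rocks_glass_1's own z axis and vertical above 0.6 rad).
It also fails if it takes over 35 s, if anything falls off the work surface, if the arm or the gripper's body presses on something with over 40 N, if the wrist force passes 120 N, or if a joint passes its speed limit or range.

## Working session

There is one attempt and no reset: what is moved stays moved. The work goes in short steps, each a Python script; the robot and the scene stay as the last script left them, time stands still between calls to the robot, and variables do not carry over. Pictures are saved under pics/ and viewed, at most 10 in all, crops included, and the job is handed in when it is done.

```bash
mkdir -p pics; python3 - <<'E'
from rig import r
import cv2,pickle,numpy as np
d={}
for n in("scene","top"):
    c=r.read_camera(n); d[n]=c; cv2.imwrite(f"pics/{n}0.png",c["img"][...,::-1])
    print(n,{k:v for k,v in c.items() if k!="img"})
pickle.dump(d,open("c0.pkl","wb"))
o=r.get_obs();print(o["tool_rot"],o["time_s"],r.pinch_z)
E
```

```text
scene {'vfov': 46.633858874139506, 'cx': 321.43354790905914, 'cy': 235.7149508223468, 'view': array([[ 7.04294250e-01, -7.09610761e-01,  2.05469732e-02,
        -4.93849750e+02],
       [ 3.57583866e-01,  3.79610776e-01,  8.53246411e-01,
        -1.43242071e+02],
       [-6.13272687e-01, -5.93589275e-01,  5.21103046e-01,
        -1.71145388e+03],
       [ 0.00000000e+00,  0.00000000e+00,  0.00000000e+00,
         1.00000000e+00]])}
top {'vfov': 46.71137449737395, 'cx': 307.20575074732244, 'cy': 242.2564639850866, 'view': array([[ 3.70115243e-01, -9.28985184e-01, -1.11116210e-03,
        -3.57037915e+02],
       [ 8.95272515e-01,  3.56364028e-01,  2.67379511e-01,
        -3.46316633e+02],
       [-2.47995626e-01, -9.99560254e-02,  9.63590661e-01,
        -1.78278485e+03],
       [ 0.00000000e+00,  0.00000000e+00,  0.00000000e+00,
         1.00000000e+00]])}
[ 9.82490859e-01  1.86309887e-01 -1.15414208e-05 -5.81262462e-04] 0.1 18.700000000000003
```

View pics/scene0.png

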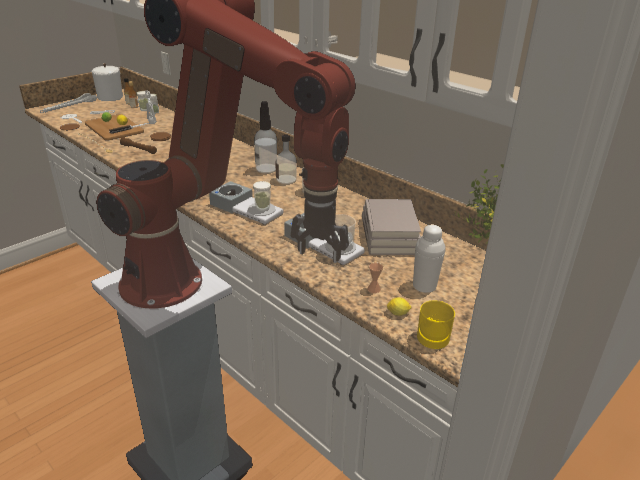

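View pics/top0.png

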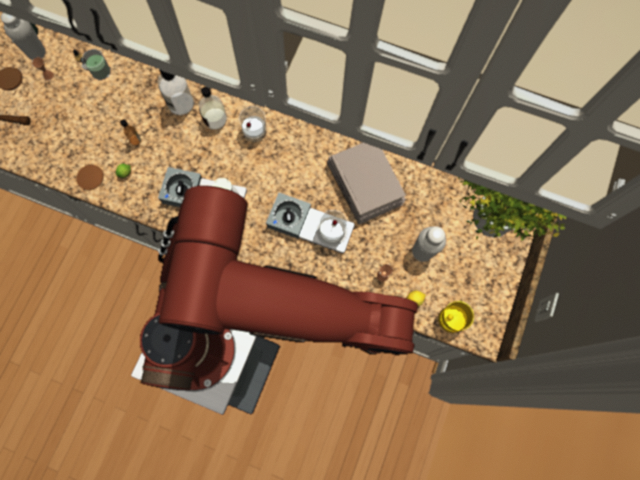

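Top view: two chillers. The left one has its dial at (181,187) and the lidded jar on its plate near (225,190). The right one has its dial at (290,215) and a clear glass with a cherry at (333,230). Other look-alikes are the spare clear glass at the back (253,128) and the yellow glass (456,317). In the scene view the jar's chiller is at (231,195) and the gripper hides the right one. I choose the right chiller and check it in a crop.

```bash
cat > h.py <<'E'
import numpy as np,cv2
def ray(c,uv):
    f=240/np.tan(np.radians(c["vfov"]/2)); V=c["view"]; R=V[:3,:3]
    d=R.T@np.array([(uv[0]-c["cx"])/f,-(uv[1]-c["cy"])/f,-1]); o=-R.T@V[:3,3]
    return o,d/np.linalg.norm(d)
def onz(c,uv,z):
    o,d=ray(c,uv); return o+d*(z-o[2])/d[2]
def meet(a,b):
    (o1,d1),(o2,d2)=a,b
    s,t=np.linalg.lstsq(np.c_[d1,-d2],o2-o1,rcond=None)[0]
    p,q=o1+s*d1,o2+t*d2; return (p+q)/2,np.linalg.norm(p-q)
def crop(c,x,y,w,h,s,fn):
    cv2.imwrite(fn,cv2.resize(c["img"][y:y+h,x:x+w,::-1],None,fx=s,fy=s,interpolation=cv2.INTER_CUBIC))
E
python3 - <<'E'
import pickle
from h import *
d=pickle.load(open("c0.pkl","rb")); c=d["top"]
crop(c,260,185,100,75,8,"pics/crop0.png")
for p in[(290,215),(333,230),(181,187)]: print(p,onz(c,p,52).round())
E
```

```text
(290, 215) [ 519. -116.   52.]
(333, 230) [ 523. -268.   52.]
(181, 187) [475. 264.  52.]
```

View pics/crop0.png

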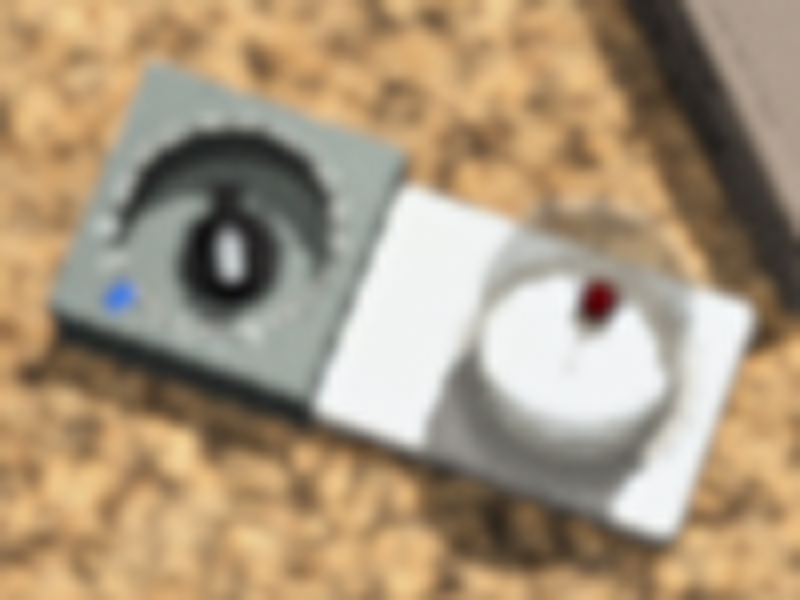

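The crop confirms it: a clear glass with a cherry at crop (580,370), the blue mark at (120,295), and the white pointer running from the dial centre (230,240) down to (238,280). That puts the dial near 0.1 rad. The gripper only opens fully, and at 114 mm it won't fit the 92 mm well. I'll push the bar sideways with closed fingers instead. First the arm moves clear, so I can get a two-view measurement.

```bash
python3 - <<'E'
from rig import r
from h import *
import pickle
r.move_pose([420,140,320],list(map(float,r.get_obs()["tool_rot"])))
r.gripper_close()
d={n:r.read_camera(n) for n in("scene","top")}; pickle.dump(d,open("c1.pkl","wb"))
o=r.get_obs();print(o["time_s"],o["q"].round(2) if hasattr(o["q"],"round") else o["q"],o["grip_width"],o["eef_pos"])
c=d["scene"]
a=cv2.resize(c["img"][190:265,270:370],None,fx=6,fy=6,interpolation=cv2.INTER_CUBIC)
c=d["top"]
b=cv2.resize(c["img"][185:235,260:316],None,fx=6,fy=6,interpolation=cv2.INTER_CUBIC)
im=np.zeros((450,600+0,3),np.uint8); cv2.imwrite("pics/s1.png",a[...,::-1])
for n in d:
    h=cv2.cvtColor(d[n]["img"],cv2.COLOR_RGB2HSV); m=cv2.inRange(h,(105,120,100),(125,255,255))
    k,l,s,ce=cv2.connectedComponentsWithStats(m); print(n,[(s[i,4],ce[i].round(1)) for i in range(1,k)])
E
```

```text
3.3667 [ 0.16  0.1  -0.17  1.31  0.    2.92] 0.05470410908777639 [419.98284404 140.01421403 320.00352449]
scene [(np.int32(1), array([216., 192.])), (np.int32(3), array([292., 223.]))]
top [(np.int32(6), array([166.2, 195.8])), (np.int32(4), array([274.5, 221.5]))]
```

View pics/s1.png

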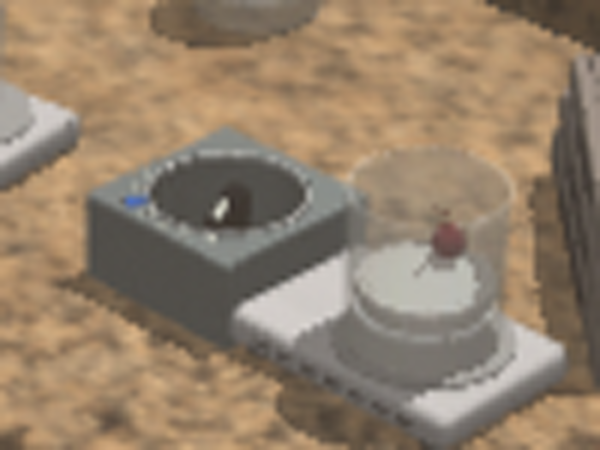

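Scene crop: housing top corners at about (88,200), (228,130), (365,200) and (232,268). The well centre is about (230,196), the blue mark (135,201), and the pointer runs from (230,197) to (213,220). The glass with the cherry stands on this chiller's plate.

```bash
python3 - <<'E'
from h import *
import pickle
d=pickle.load(open("c1.pkl","rb"));T,S=d["top"],d["scene"]
t=lambda x,y:((x+.5)/8-.5+260,(y+.5)/8-.5+185); s=lambda x,y:((x+.5)/6-.5+270,(y+.5)/6-.5+190)
tc=[(150,65),(405,155),(310,412),(53,312)]; sc=[(88,200),(228,130),(362,200),(232,268)]
P=np.array([onz(T,t(*p),56) for p in tc]);Q=np.array([onz(S,s(*p),56) for p in sc])
print("top corners",P.round(),P.mean(0),"scene",Q.round(),Q.mean(0))
print("meet ctr",meet(ray(T,t(*np.mean(tc,0))),ray(S,s(*np.mean(sc,0)))))
print("blue",meet(ray(T,(274.5,221.5)),ray(S,(292,223))))
print("blue z56",onz(T,(274.5,221.5),56),onz(S,(292,223),56))
print("pointer",meet(ray(T,t(228,232)),ray(S,s(229,197))),meet(ray(T,t(237,284)),ray(S,s(213,220))))
# white pointer mask in top: PCA
for c,(x0,y0,x1,y1) in((T,(283,205,296,225)),(S,(303,218,312,228))):
    g=cv2.cvtColor(c["img"],cv2.COLOR_RGB2GRAY)[y0:y1,x0:x1]; print(g)
E
```

```text
top corners [[ 576.  -50.   56.]
 [ 579. -165.   56.]
 [ 460. -170.   56.]
 [ 461.  -55.   56.]] [ 518.98499251 -109.8340952    56.        ] scene [[ 456.  -61.   56.]
 [ 572.  -56.   56.]
 [ 571. -169.   56.]
 [ 463. -172.   56.]] [ 515.52426009 -114.65623161   56.        ]
meet ctr (array([ 520.19107551, -109.41988783,   51.08232283]), np.float64(0.5429642388081359))
blue (array([478.00291046, -76.80768647,  53.47858981]), np.float64(0.9809401908352942))
blue z56 [477.70861733 -77.55061474  56.        ] [474.63678311 -79.77144859  56.        ]
pointer (array([ 521.71231084, -108.52274509,   51.71572021]), np.float64(1.3395425342864087)) (array([ 501.28912796, -119.08101444,   49.2603542 ]), np.float64(2.36187792154791))
[[ 51  56  60  63  66  66  67  66  65  62  58  51  45]
 [ 65  70  74  75  76  76  77  76  79  76  75  69  61]
 [ 78  77  74  71  66  67  69  74  80  80  82  81  76]
 [ 88  88  79  62  48  49  55  68  81  83  82  81  83]
 [120 116 102  70  39  41  51  75  95  90  83  83  81]
 [149 144 121  77  42  37  50  79 100  96  88  86  82]
 [152 135 108  63  36  37  43  59  83 
[... 423 characters left out ...]
 143 143  88  37  39  55  96 141]
 [ 66  38  22  23  43  70  71  41  25  41  69 113 150]
 [ 87  55  38  24  18  20  19  21  30  58  94 133 157]
 [105  76  61  49  37  30  32  45  66  96 129 156 167]
 [129 105  85  69  64  61  68  92 115 136 157 169 172]
 [159 134 109  93  86  89 108 137 158 165 172 175 174]]
[[ 80  80  79  79  80  80  81  80  82]
 [ 79  80  80  79  81  81  81  80  80]
 [ 80  81  80  82  80  73  73  77  81]
 [ 80  79  81  80  70  64  63  65  73]
 [ 81  80  80  75  63  61  61  61  64]
 [ 80  79  82 103 164  61  61  57  62]
 [ 79  80  84 174 181  62  58  57  62]
 [ 79  78 119 216 108  59  56  56  62]
 [ 78  65  80 130  62  57  56  56  67]
 [ 79  61  57  60  59  57  57  57  66]]
```

```bash
cat > push.py <<'E'
import numpy as np
from rig import r
C=np.array([518.,-112.])
def pose(b,x,y,z):   # b: bar +x world angle (deg); tool centre x,y in dial frame
    t=np.radians(b); u=np.array([np.cos(t),np.sin(t)]); v=np.array([-u[1],u[0]])
    a=(t+np.pi/2)/2
    return [*map(float,C+x*u+y*v),z],[float(np.cos(a)),float(np.sin(a)),0.,0.]
def f():
    o=r.get_obs(); return np.array(o["contact_force"]).round(1),np.array(o["eef_pos"]).round(1)
E
python3 - <<'E'
from push import *
p,q=pose(27.5,8,22,150); print(r.ik(p,q)); r.move_pose(p,q); print(f(),r.get_obs()["time_s"])
ok=True
for z in(60,48,36):
    r.servo_line(pose(27.5,8,22,z)[0],max_speed=60); F=f(); print(z,F)
    if abs(F[0]).max()>12: ok=False; break
if ok:
    for b in(27.5,*np.linspace(20,-36,8)):
        p,q=pose(b,8,18,36); r.servo_line(p,q,max_speed=30); F=f(); print(round(b,1),F[0])
        if abs(F[0]).max()>25: print("STOP"); break
print(r.get_obs()["time_s"],r.get_obs()["q"])
E
```

```text
[-0.31072126  0.34697853 -0.29791193  0.92590587  0.          0.78010952]
(array([ 1.5, -0.4,  0.2]), array([515. , -88.6, 150.2])) 5.225
60 (array([0.5, 0.6, 0.1]), array([515.2, -88.9,  60.3]))
48 (array([-1. , -1.4, -0.7]), array([514.4, -88.6,  47.4]))
36 (array([ 0.3,  0.7, -0.2]), array([514.5, -88.7,  35.5]))
27.5 [-4.1  6.2  2.6]
20.0 [-2.8  8.1  2.4]
12.0 [-2.9 10.9  3.6]
4.0 [-3.  13.6  4.7]
-4.0 [-2.5 16.7  5.2]
-12.0 [-2.1 20.4  5.5]
-20.0 [-0.3 21.7  4.8]
-28.0 [ 1.5 24.   1.9]
-36.0 [ 6.3 22.3 -2. ]
10.1833 [-0.31989535  0.51470788 -0.37663176  0.68054669  0.0101011   1.8769028 ]
```

```bash
python3 - <<'E'
from push import *
from h import *
import pickle
r.servo_line(pose(-36,8,21,36)[0],max_speed=40); print(f())
r.servo_line(pose(-36,8,21,150)[0],max_speed=120); print(f())
r.move_pose([420,140,320],[.98249,.18631,0,0])
d={n:r.read_camera(n) for n in("scene","top")}; pickle.dump(d,open("c2.pkl","wb"))
T=d["top"]; crop(T,260,185,100,75,8,"pics/t2.png")
print(r.get_obs()["time_s"])
g=cv2.cvtColor(T["img"],cv2.COLOR_RGB2GRAY)[205:225,280:297]; print(g)
E
```

```text
(array([3. , 7.7, 0.4]), array([537.5, -98.2,  36.2]))
(array([-1. ,  0.1,  0. ]), array([536.4, -99.6, 149.2]))
12.8333
[[ 38  38  43  49  54  60  64  66  66  66  67  64  63  59  53  45  43]
 [ 43  49  60  64  71  74  75  76  76  76  78  77  78  74  69  60  50]
 [ 54  64  72  76  79  83  85  82  79  80  81  82  83  82  81  75  67]
 [ 67  80  85  87  91  98 102  93  85  85  87  86  83  80  83  82  79]
 [ 86 101 113 119 120 127 130 116 106 103 108 101  82  75  77  80  84]
 [117 132 145 149 147 143 129 118 109 107 110  98  75  61  65  77  84]
 [147 155 157 153 136 118  99  82  72  69  72  68  52  45  55  71  81]
 [159 160 149 132 115 104 101  89  59  37  38  40  40  39  57  75  84]
 [159 152 142 137 141 162 169 149  93  46  38  39  37  38  60  88 100]
 [157 152 158 174 187 199 198 166 102  47  36  28  24  30  62 104 121]
 [157 154 163 178 174 159 143 111  63  30  17  15   9  20  58 112 134]
 [155 139 120 112  98  74  54  35  20   8   6   9   9  21  60 115 149]
 [154 130  80  40  24  14  12   8   4   8   9  10  15  31  74 125 159]
 [155 129  77  26   7   4   7   7  13  14  18  23  28  49  96 140 163]
 [148 121  78  37  16  12  15  17  21  27  31  31  39  60 109 149 166]
 [131 101  74  51  32  26  26  29  33  37  39  40  45  73 119 157 166]
 [122  92  76  67  55  43  35  37  38  39  40  44  58  96 133 160 164]
 [135  98  83  84  78  62  53  46  47  47  53  68  94 130 155 166 168]
 [146 117 109 115 110  91  77  72  73  78  94 115 136 158 169 173 175]
 [153 141 147 152 144 130 117 110 119 126 141 156 166 173 175 173 174]]
```

View pics/t2.png

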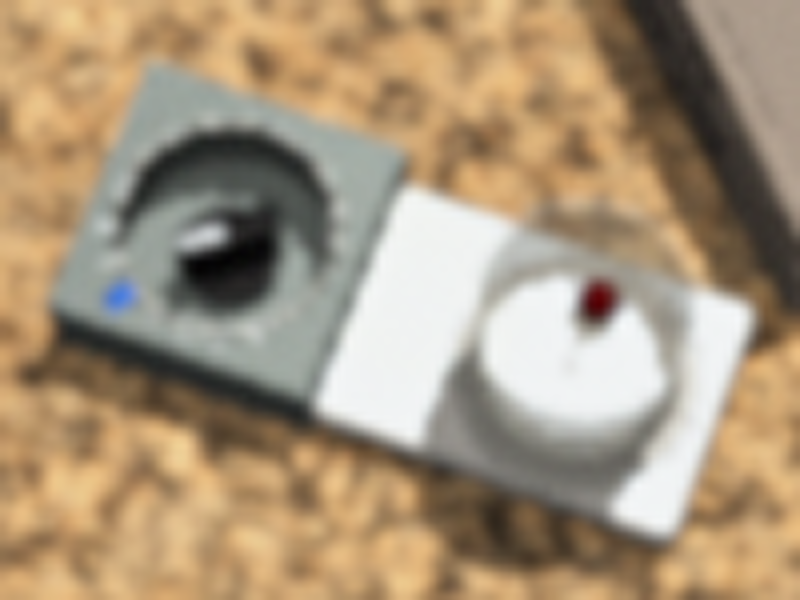

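The pointer now runs from (228,228) to (180,248), close to the blue mark at (120,295), and the glass hasn't moved. I'll compute the remaining angle.

```bash
python3 - <<'E'
from h import *
import pickle
def ang(c,box,th):
    x0,y0,x1,y1=box; g=cv2.cvtColor(c["img"],cv2.COLOR_RGB2GRAY).astype(float)[y0:y1,x0:x1]
    w=np.clip(g-th,0,None); ys,xs=np.nonzero(w); ww=w[ys,xs]
    P=np.array([onz(c,(x+x0,y+y0),52)[:2] for x,y in zip(xs,ys)])
    m=np.average(P,0,ww); C=np.cov(P.T,aweights=ww); v=np.linalg.eigh(C)[1][:,1]
    return m,np.degrees(np.arctan2(v[1],v[0]))%180
a=pickle.load(open("c1.pkl","rb"))["top"];b=pickle.load(open("c2.pkl","rb"))["top"]
m1,a1=ang(a,(285,212,292,221),100); m2,a2=ang(b,(282,212,289,216),115)
print(m1,a1+180,m2,a2)
# pointer centroid is ~k from axis along pointer: solve axis c: m=c+k*u(angle)
u=lambda t:np.array([np.cos(np.radians(t)),np.sin(np.radians(t))])
for k in(9,10,11): print(k,m1-k*u(a1+180),m2-k*u(a2))
B=onz(b,(274.3,221.6),56)[:2]
for c in([519,-110],m1-10*u(a1+180),m2-10*u(a2)): print(np.degrees(np.arctan2(*(B-c)[::-1])))
g=cv2.cvtColor(b["img"],cv2.COLOR_RGB2HSV)[216:228,268:281]
w=((g[...,0]>95)&(g[...,0]<130))*np.clip(g[...,1].astype(float)-50,0,None); ys,xs=np.nonzero(w); print("blue px",np.average(xs,weights=w[ys,xs])+268,np.average(ys,weights=w[ys,xs])+216)
E
```

```text
[ 511.64964422 -112.86882148] 207.4471463832029 [515.33405021 -97.07898401] 113.20532999662599
9 [ 519.63657187 -108.7204499 ] [ 518.88029691 -105.35087221]
10 [ 520.52400827 -108.25951972] [ 519.27432432 -106.2699709 ]
11 [ 521.41144468 -107.79858954] [ 519.66835173 -107.18906958]
141.80588981602838
144.28404771354522
145.2742122821721
blue px 274.47546728971963 221.60046728971963
```

The top view puts the pointer at about 134° and blue at about 143°, so the dial has gone roughly 0.15 rad past. That fits my axis estimate being about 4 mm off in y; the refined axis is (520,-108). I'll nudge it back from the pointer half.

```bash
sed -i 's/^C=.*/C=np.array([520.,-108.])/' push.py; python3 - <<'E'
from push import *
from h import *
import pickle
p,q=pose(-46,-10,23,150); r.move_pose(p,q)
ok=True
for z in(60,48,36):
    r.servo_line(pose(-46,-10,23,z)[0],max_speed=80); F=f(); print(z,F)
    if abs(F[0]).max()>12: ok=False; break
if ok:
    for b,y in((-46,18.5),(-41,18),(-37,18)):
        p,q=pose(b,-10,y,36); r.servo_line(p,q,max_speed=30); F=f(); print(b,F)
        if abs(F[0]).max()>25: print("STOP"); break
    p,q=pose(b,-10,22,36); r.servo_line(p,max_speed=40)
p[2]=150; r.servo_line(p,max_speed=120)
r.move_pose([420,140,320],[.98249,.18631,0,0])
d={n:r.read_camera(n) for n in("scene","top")}; pickle.dump(d,open("c3.pkl","wb"))
a=cv2.resize(d["top"]["img"][185:245,260:340],None,fx=8,fy=8,interpolation=cv2.INTER_CUBIC)[:,:400]
b=cv2.resize(d["scene"]["img"][200:240,280:320],None,fx=10,fy=10,interpolation=cv2.INTER_CUBIC)
im=np.zeros((480,800,3),np.uint8); im[:,:400]=a; im[:400,400:]=b; cv2.imwrite("pics/f3.png",im[...,::-1])
print(r.get_obs()["time_s"])
for n in("c2","c3"):
    e=pickle.load(open(n+".pkl","rb")); print(cv2.cvtColor(e["scene"]["img"],cv2.COLOR_RGB2GRAY)[216:228,301:316])
E
```

```text
60 (array([ 0.4,  0.4, -0.1]), array([530. , -84.9,  60.5]))
48 (array([ 0.5, -0.1,  0.4]), array([529.2, -84.7,  47.7]))
36 (array([-0.1,  0.2, -0.3]), array([529.2, -84.7,  35.7]))
-46 (array([ 1.1,  3.9, -0. ]), array([526.5, -87.7,  36.3]))
-41 (array([2. , 4.6, 1.1]), array([524.6, -87.5,  36.2]))
-37 (array([1.5, 5.2, 1.2]), array([523.2, -87.4,  36.2]))
19.2667
[[139  94 104 106 104 103  96  97 107 106 103 107 113 135 160]
 [ 96  81  80  79  79  78  78  79  81  82  81  83  85  96 106]
 [ 78  79  79  80  80  80  80  81  80  81  81  80  81  80  79]
 [ 79  78  80  79  81  80  80  81  82  81  81  80  81  81  79]
 [ 79  79  80  80  81  80  80  81  82  81  81  80  81  79  80]
 [ 79  79  80  78  81  81  81  81  81  81  81  80  81  81  81]
 [ 90 176 174 135 137 140 101  77  76  75  72  80  80  80  81]
 [ 78 115 114 110 122 122  81  65  66  65  63  66  66  71  81]
 [ 67  60  62  68  74  74  62  60  60  60  61  60  62  71  81]
 [ 64  55  56  56  56  56  56  57  55  57  56  57  58  72  80]
 [ 65  57  57  57  56  56  55  56  56  56  56  55  57  73  79]
 [ 82  56  56  56  56  56  55  57  57  56  55  56  58  91 136]]
[[140  95 105 106 105 103  96  97 108 105 104 106 112 134 160]
 [ 97  80  80  79  78  78  78  79  80  81  81  82  86  95 106]
 [ 78  79  79  80  79  79  80  81  82  81  83  81  81  80  80]
 [ 79  79  79  80  81  81  80  80  81  81  81  80  79  81  80]
 [ 78  80  80  80  81  81  81  80  81  81  81  81  81  80  80]
 [ 79  80  80  79  80  80  81  82  81  80  81  81  80  79  80]
 [ 77  80  73  78 108 107  72  73  74  72  71  71  73  80  80]
 [ 88 187 168 145 149 146  90  63  63  64  62  63  64  73  80]
 [ 72 116 106  94  94  93  69  60  59  59  58  59  58  68  81]
 [ 63  57  57  57  57  56  56  56  56  56  56  57  56  72  79]
 [ 63  55  56  55  57  56  56  56  56  56  56  56  57  74  81]
 [ 83  56  56  56  56  56  57  56  56  57  56  56  58  89 136]]
```

View pics/f3.png

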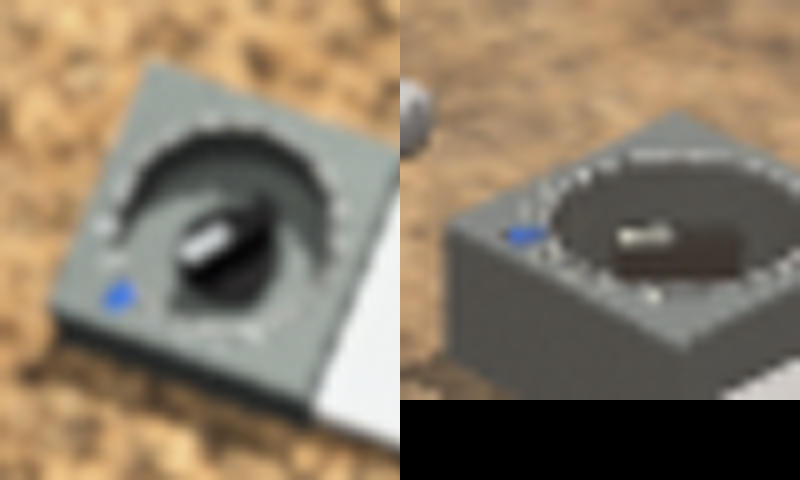

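The pointer now runs from (230,228) to (180,258), about 31° below left in the picture, in line with the blue mark at (120,296). In the scene half of the picture the pointer also lines up with the blue mark. I'll open the fingers in free air and hand in.

```bash
python3 - <<'E'
from rig import r
r.gripper_open(); r.hold(0.3); print(r.hand_in(), r.get_obs()["time_s"])
E
```

```text
the job is handed in; nothing more can be done
the job is handed in; nothing more can be done
```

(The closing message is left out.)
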